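# Sort the cottage parts into their own dishes

## Robot

A 6-joint arm with a two-finger parallel gripper is mounted at the origin on the work surface. World frame = base frame: x ahead of the robot, y to its left, z up, the work surface at z = 0. Lengths are in m, angles in degrees, forces in N, time in s.
With the tool pointing down it reaches from about 0.3 to 0.75 m from the base axis. Payload 8.5 kg.
Tool frame: the origin (TCP) lies midway between the tips of the shut fingers; the grasp point (between the pads) lies 19 mm behind it; z points along the fingers, y is the line along which they close (so a half turn about z gives the same grasp; the last joint's range is limited). The gripper opens to 85 mm and grips with 20 to 120 N. Pads are 22 mm wide; open, the fingers measure 114 mm over their backs; the gripper's body (76 mm by 85 mm) begins 54 mm behind the grasp point. The pads swing forward as they close: fully open they stand 13 mm farther back than shut.
Start: joints at [-79.028, 21.807, 74.336, -0, 83.858, -12.336], TCP at [0.218, -0.505, 0.231] pointing down, gripper open.
Joint ranges: [-178.18, 178.18], [-50.72, 133.34], [12.68, 142.11], [-81.47, 261.47], [9.98, 163.14], [-165.26, 165.26]. Speed limits (degrees/s): [136.94, 136.94, 180, 180, 180, 180].

## Interface

Orientations are given as a 3x3 rotation matrix whose columns are the frame's x, y, z axes.
In Python, from rig import monitor, optics, close_job, models gives the robot as it stands.
- The arm moves only by the tool step_arm, never from a script. Its arguments are lists of equal length, an entry for each row: "fingers": the closure, from -1 (fully open) to 1 (shut); "travel": the shift along the tool's x, y, z scaled (see below), a list of three; "twist": the turn about the tool's z scaled (see below). In form: {"fingers": [fingers, ...], "travel": [[tx, ty, tz], ...], "twist": [twist, ...]}. A call has 1 to 10 rows; each row shifts and turns the commanded pose from where the row before left it, along the tool's axes as they then stand; what a row does not reach is not made up. The controller multiplies each number of a shift by 100 mm and each number of a turn by pi rad. A row lasts 1/8 s, in which the tool goes at most 62.5 mm and 10.7 degrees, less where a joint would pass 70% of its speed; a pose out of reach is approached as far as the arm can. A call with a number of a shift or a turn outside -1 to 1 is refused whole. A call with a gripper value outside its range is refused whole. The fingers move at their own pace and stop on an object; "force" is the grip in N (left out, the last holds). Time passes only in rows, so rows that do not move let the fingers close. It gives the time, the measured TCP pose, the force, the opening and the grip force at its end, in the units of the state.
- monitor.observe(): the state, without advancing time (a new reading comes with each control period).
- optics.get_image(name): name is "scene" or "side" or "wrist"; returns (picture, depth): 384x512x3 uint8, blue, green, red; 384x512 float32, m along the optical axis (not along the pixel's ray), 0 where there is no reading.
- optics.get_calibration(name): a dict with "vertical_fov" (degrees; the focal length in pixels is half the picture's height over the tangent of half this angle, whatever the lens; pixels are square), "cx", "cy" (the principal point, pixels), "world_from_camera" (4x4, takes a point from camera to world coordinates). Camera axes: x right, y up, looking along -z (the intrinsics and any distortion apply to the point x, -y, -z); pixel columns grow to the right and rows downward; lengths in m; the calibration is good to about 2 mm. A picture is of the moment at which its call begins: read the wrist's pose just before it. get_calibration takes no time and is no camera call; for the wrist camera it gives the pose at the moment of the call.
- close_job(): hands the job in; it is judged then, once.
Trained networks look in the newest picture that a camera, given by its name, has taken for a name from the list of things; names that differ only in an ending like _2 or _b are one class to them, and where a whole thing is asked for, a point or a joint stands for the part that bears it (a point fixed in the world has none). Each returns a list of dicts, best first, with "confidence" (0 to 1); they miss things now and then, are a little off and sometimes report something else, mostly with a low value. They report only what shows in the picture. A call takes as long as a camera call.
- models.trace(camera, query): "mask" (384x512 bool, what is visible of it) and "point" ([column, row] in pixels, amid what is visible of it).
- models.landmark_of(camera, query): "point" ([column, row] in pixels: a listed point, or the origin of a listed thing).
The state is a dict: "time_s": time; "q": joint angles; "qvel": joint speeds; "joint_efforts": joint torques, N m; "position": TCP position; "tool_rot": TCP orientation; "ft_force": force on the tool from outside, world axes, zero at the start; "wrist_torque": the same for the moment, N m; "grip_width": finger opening in m; "gripper_force": force on a finger pad.
Only numpy, scipy, OpenCV 4.12 (cv2) and the standard library are available. Lean on these libraries where they do the work, as an engineer would, in place of code of your own. Each camera call takes 0.05 s, during which the arm holds its last target. There are 200 camera calls.

## Task

The four parts of the model cottage have been put back in one another's holding dishes: move each into the dish of the same colour as its plinth, standing flat on the dish's floor, inside the rim. Each dish holds only one part; the empty grey dish is your free spot on the way. Keep the parts upright, set them down gently rather than dropping them, and never stand one on the bench.

Things in the scene. Friction and masses are not known exactly. Their poses are not given: they have to be found in the camera images.
- chimney: chimney stack: rough white block 42 (x) by 34 (y), from 8 to 72 mm high, with a terracotta pot (diameter 24) on top up to 92 mm, on a RED round plinth, diameter 60, 8 thick. Origin: centre of the plinth's underside, z up. Loose, 0.1 to 0.35 kg. Its y faces are flat and parallel: grip across y, about 50 mm above the origin.
- gable: half-timbered gable: white wall with black timbers, 50 (x) by 24 (y; 27 over the timbers), straight up to 58 mm, stepped point to about 90 mm with black verge boards, on a BLUE round plinth, diameter 60, 8 thick. Origin: centre of the plinth's underside, z up. Loose, 0.1 to 0.35 kg. Its y faces are flat and parallel: grip across y, about 50 mm above the origin.
- porch: doorway: white block 34 (x) by 30 (y), 80 mm high, dark green doors on its x faces, black flat canopy 52 (x) by 30 (y) up to 86 mm, on a YELLOW round plinth, diameter 60, 8 thick. Origin: centre of the plinth's underside, z up. Loose, 0.1 to 0.35 kg. Its y faces are flat and parallel: grip across y, about 50 mm above the origin.
- dormer: dormer window: white block 40 (x) by 36 (y), with windows on its x faces, under a black pitched roof whose slopes fall to +x and -x, ridge at about 82 mm, on a GREEN round plinth, diameter 60, 8 thick. Origin: centre of the plinth's underside, z up. Loose, 0.1 to 0.35 kg. Its y faces are flat and parallel: grip across y, about 50 mm above the origin.
- red_dish: RED round holding dish, fixed to the bench: outer diameter 92 mm, inner 84, floor 6 thick, rim 11 high. Holds one part. Origin: centre of its underside on the bench top, z up; a part standing in it has its origin 6 mm above the dish's origin.
- blue_dish: BLUE round holding dish, fixed to the bench: outer diameter 92 mm, inner 84, floor 6 thick, rim 11 high. Holds one part. Origin: centre of its underside on the bench top, z up; a part standing in it has its origin 6 mm above the dish's origin.
- yellow_dish: YELLOW round holding dish, fixed to the bench: outer diameter 92 mm, inner 84, floor 6 thick, rim 11 high. Holds one part. Origin: centre of its underside on the bench top, z up; a part standing in it has its origin 6 mm above the dish's origin.
- green_dish: GREEN round holding dish, fixed to the bench: outer diameter 92 mm, inner 84, floor 6 thick, rim 11 high. Holds one part. Origin: centre of its underside on the bench top, z up; a part standing in it has its origin 6 mm above the dish's origin.
- grey_dish: plain GREY round holding dish, fixed to the bench (the spare: no part belongs here; it is the one that is empty at the start): outer diameter 92 mm, inner 84, floor 6 thick, rim 11 high. Holds one part. Origin: centre of its underside on the bench top, z up; a part standing in it has its origin 6 mm above the dish's origin.

How it is judged (in metres and radians):
At the end, for the whole second after the job is handed in: Each of the four parts stands in the dish of its plinth's colour: its centre within 14 mm of the dish's centre, its underside on the dish's floor (3 to 8 mm above the dish's underside), tilted less than 0.06 rad, released and at rest. The grey dish is thus empty again (horizontal distance between chimney and red_dish below 0.014 m and z of chimney in the frame of red_dish between 0.003 and 0.008 m and angle between each of chimney, gable, porch, dormer's own z axis and vertical below 0.06 rad and linear speed of each of chimney, gable, porch, dormer below 0.02 m/s and angular speed of each of chimney, gable, porch, dormer below 0.2 rad/s and horizontal distance between gable and blue_dish below 0.014 m and z of gable in the frame of blue_dish between 0.003 and 0.008 m and horizontal distance between porch and yellow_dish below 0.014 m and z of porch in the frame of yellow_dish between 0.003 and 0.008 m and horizontal distance between dormer and green_dish below 0.014 m and z of dormer in the frame of green_dish between 0.003 and 0.008 m); the robot touches nothing.
It fails at once if a part touches down on the bench (its origin less than 3 mm above the bench top) (height (world z) of any of chimney, gable, porch, dormer below 0.003 m).
It fails at once if a part is tipped more than 0.5 rad from upright (angle between any of chimney, gable, porch, dormer's own z axis and vertical above 0.5 rad).
It fails at once if a part is dropped or knocked: it moves faster than 0.5 m/s while the fingers do not touch it (a free fall of about 13 mm) ((linear speed of chimney above 0.5 m/s and contact force between chimney and the fingers below 0.02 N) or (linear speed of gable above 0.5 m/s and contact force between gable and the fingers below 0.02 N) or (linear speed of porch above 0.5 m/s and contact force between porch and the fingers below 0.02 N) or (linear speed of dormer above 0.5 m/s and contact force between dormer and the fingers below 0.02 N)).
It also fails if it takes over 138 s, if anything falls off the work surface, if the arm or the gripper's body presses on something with over 40 N, if the wrist force passes 120 N, or if a joint passes its speed limit or range.

## Working session

There is one attempt and no reset: what is moved stays moved. The work goes in short steps, Python scripts to look and compute and a tool call to move; the robot and the scene stay as the last step left them, time stands still between calls to the robot, and variables do not carry over. Pictures are saved under pics/ and viewed, at most 14 in all, crops included, and the job is handed in when it is done.

Besides the shell and the picture viewer there is one more tool, called by a JSON object that holds its "fn" and its "kwargs", one argument or row to a line. step_arm: Moves the arm, as the interface text tells. Its arguments: {"type":"object","properties":{"fingers":{"type":"array","items":{"type":"number"}},"travel":{"type":"array","items":{"type":"array","items":{"type":"number"}}},"twist":{"type":"array","items":{"type":"number"}},"force":{"type":"number"}},"required":["fingers","travel","twist"]}

```bash
mkdir -p pics; cat > h.py <<'E'
import numpy as np, cv2
from rig import monitor, optics, close_job, models
def cam(n):
    img,d=optics.get_image(n); return img,d,optics.get_calibration(n)
def world(c,d):
    h,w=d.shape; f=h/2/np.tan(np.radians(c["vertical_fov"]/2))
    u,v=np.meshgrid(np.arange(w),np.arange(h))
    P=np.stack([(u-c["cx"])/f*d,-(v-c["cy"])/f*d,-d,np.ones_like(d)],-1)
    return (P@np.array(c["world_from_camera"]).T)[...,:3]
E
python3 - <<'E'
from h import *
for n in["scene","side"]:
    i,d,c=cam(n); cv2.imwrite(f"pics/{n}0.png",i); np.savez(f"{n}0.npz",i=i,d=d,P=world(c,d)); print(n,c)
s=monitor.observe(); print(s)
E
```

```text
scene {'vertical_fov': 45.30703169893242, 'cx': 255.36827298379228, 'cy': 180.8453151795576, 'world_from_camera': array([[-0.82423195, -0.46160318,  0.3279698 ,  0.89418537],
       [ 0.56602662, -0.68798913,  0.45418588,  0.51643408],
       [ 0.01598601,  0.55999416,  0.82834232,  0.99972162],
       [ 0.        ,  0.        ,  0.        ,  1.        ]])}
side {'vertical_fov': 54.06215027716694, 'cx': 253.79191367896965, 'cy': 189.96837836057432, 'world_from_camera': array([[ 0.99994142,  0.00981323, -0.00456604,  0.5153947 ],
       [-0.0104386 ,  0.76286572, -0.64647268, -0.56404408],
       [-0.00286071,  0.64648248,  0.76292347,  0.71671093],
       [ 0.        ,  0.        ,  0.        ,  1.        ]])}
{'time_s': 0.1, 'q': array([-7.90287044e+01,  2.18376245e+01,  7.43778105e+01, -3.91284547e-04,
        8.38585241e+01, -1.23338448e+01]), 'qvel': array([ 0.10346059, -0.08293618, -0.1317133 ,  0.02818762, -0.0079643 ,
        0.01143898]), 'joint_efforts': array([ 4.16946423e-03, -4.49221158e+01, -2.31655151e+01, -1.05510364e-04,
        3.64455758e-03, -2.24223925e-06]), 'position': array([ 0.21755923, -0.50486547,  0.23078419]), 'tool_rot': array([[ 9.18410633e-01,  3.95628418e-01, -2.52332864e-04],
       [ 3.95628407e-01, -9.18409800e-01,  1.26594387e-03],
       [ 2.69098393e-04, -1.26248636e-03, -9.99999167e-01]]), 'ft_force': array([ 0.06231898, -0.25586593, -0.30697576]), 'wrist_torque': array([ 0.00738663, -0.04665873, -0.00762851]), 'gripper_force': 0.0, 'grip_width': 0.08528789662676725}
```

View pics/scene0.png

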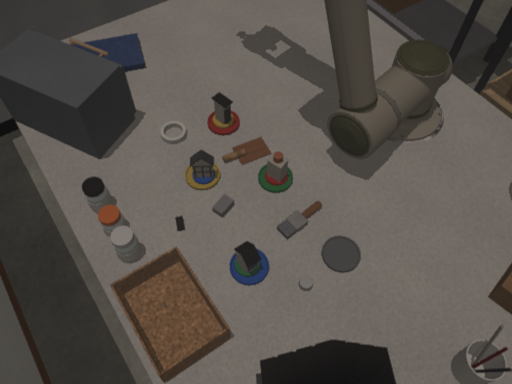

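View pics/side0.png

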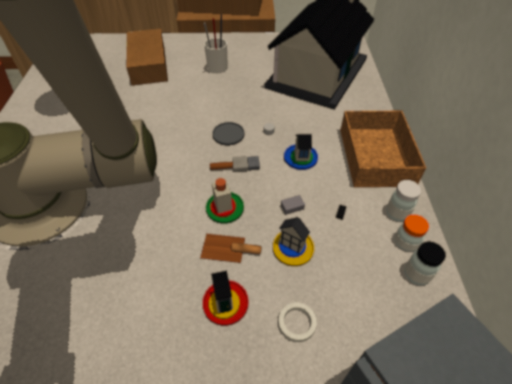

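```bash
cat > m.py <<'E'
from h import *
from scipy.optimize import least_squares
import sys
D=["red_dish","blue_dish","yellow_dish","green_dish","grey_dish"]
Pn=["chimney","gable","porch","dormer"]
for n in["scene","side"]:
    i,d,c=cam(n); P=world(c,d)
    ok=d>0
    b=P[ok&(abs(P[...,2])<.01)]; print(n,"bench z",np.median(b[:,2]),b[:,2].std())
    for q in D:
        r=models.trace(n,q)
        if not r: print(q,"none"); continue
        m=r[0]["mask"]&ok; p=P[m&(abs(P[...,2]-.01)<.012)]
        hull=cv2.convexHull((p[:,:2]*1000).astype(np.float32))[:,0]
        f=least_squares(lambda x:np.hypot(*(hull-x).T)-46,hull.mean(0),loss="soft_l1",f_scale=2)
        rad=least_squares(lambda x:np.hypot(*(hull-x[:2]).T)-x[2],[*hull.mean(0),46],loss="soft_l1",f_scale=2).x
        print(n,q,round(r[0]["confidence"],2),r[0]["point"],f.x.round(1),rad.round(1),"z",np.median(p[:,2]).round(4))
    for q in Pn:
        r=models.trace(n,q)
        if not r: print(q,"none"); continue
        m=r[0]["mask"]&ok; p=P[m]
        t=p[p[:,2]>.03]
        print(n,q,round(r[0]["confidence"],2),r[0]["point"],len(t),"c",(t.mean(0)*1000).round(1),"zmax",p[:,2].max().round(3),cv2.minAreaRect((t[:,:2]*1000).astype(np.float32)))
    
E
python3 m.py
python3 - <<'E'
import cv2,numpy as np
a=cv2.imread("pics/scene0.png");b=cv2.imread("pics/side0.png")
A=cv2.resize(a[80:290,165:375],(600,600),interpolation=2)
B=cv2.resize(b[120:330,170:360],(543,600),interpolation=2)
cv2.imwrite("pics/c1.png",np.clip(A*1.6,0,255)); cv2.imwrite("pics/c2.png",np.clip(B*1.6,0,255))
E
```

```text
scene bench z 6.168850996823849e-05 0.00249473515854053
scene red_dish 0.71 [219.2, 128.1] [ 461.4 -247.8] [ 461.6 -247.2   45.4] z 0.0069
scene blue_dish 0.57 [251.4, 275.1] [647.4 158.6] [647.7 159.5  44.7] z 0.0069
scene yellow_dish 0.57 [200.9, 185.2] [ 605.2 -122.8] [ 605.4 -122.3   45.3] z 0.0068
scene green_dish 0.94 [271.3, 184.7] [450.1  -9.6] [450.   -9.6  46.1] z 0.0067
scene grey_dish 0.89 [339.5, 252.3] [450.1 254.5] [449.7 254.3  46.5] z 0.0063
chimney none
scene gable 0.93 [203.7, 167.1] 455 c [ 605.4 -114.5   69.6] zmax 0.101 ((602.5252685546875, -121.2472152709961), (32.04682159423828, 58.002227783203125), 58.9514045715332)
scene porch 0.86 [219.8, 111.9] 361 c [ 463.3 -244.9   71. ] zmax 0.096 ((459.7940368652344, -250.079345703125), (31.44991111755371, 50.6734733581543), 17.422290802001953)
scene dormer 0.79 [247.7, 257.5] 503 c [652.5 158.8  69.4] zmax 0.09 ((649.5261840820312, 153.08059692382812), (36.30038833618164, 56.715518951416016), 3.3491570949554443)
side bench z 0.001085933061464206 0.001846252501096285
side red_dish 0.8 [238.3, 305.1] [ 459.8 -251. ] [ 4
[... 458 characters left out ...]
9), (34.27140426635742, 40.664894104003906), 18.4975528717041)
side gable 0.81 [293.3, 235.6] 655 c [ 600.1 -129.6   70.7] zmax 0.102 ((600.725341796875, -123.13839721679688), (28.889535903930664, 60.133514404296875), 59.224708557128906)
side porch 0.66 [220.7, 299.1] 622 c [ 458.5 -261.    82.4] zmax 0.096 ((457.3396301269531, -255.13894653320312), (29.90458869934082, 52.37953567504883), 12.099791526794434)
side dormer 0.87 [302.2, 151.2] 369 c [645.1 137.6  65. ] zmax 0.09 ((646.409423828125, 151.38194274902344), (35.977210998535156, 56.911903381347656), 1.1373425722122192)[ WARN:0@0.066] global loadsave.cpp:1063 imwrite_ Unsupported depth image for selected encoder is fallbacked to CV_8U.
```

View pics/c1.png

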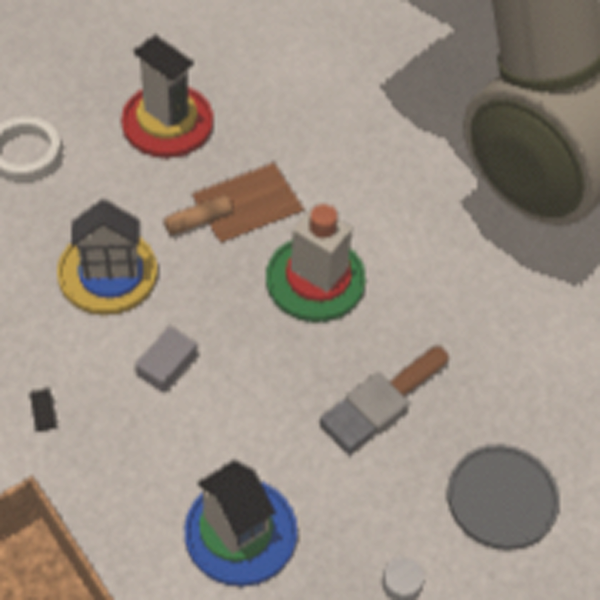

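View pics/c2.png

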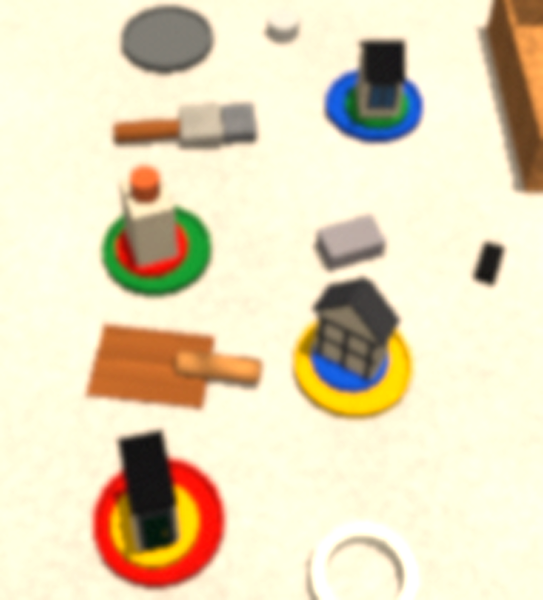

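```bash
cat > plan.py <<'E'
"""plan.py x y z yawY(deg) n : rows (JSON) from the measured pose to the TCP target, yawY = tool y direction mod 180"""
from h import *
import sys, json
x,y,z,yaw,n=map(float,sys.argv[1:6]); n=int(n); grip=float(sys.argv[6]) if len(sys.argv)>6 else -1
s=monitor.observe(); p=s["position"]; R=s["tool_rot"]
cur=np.degrees(np.arctan2(R[1,1],R[0,1]))
dy=(yaw-cur+90)%180-90
q6=s["q"][5]; 
a=np.arange(n+1)/n; w=(1-np.cos(np.pi*a))/2; w=.6*w+.4*a
T=[];W=[]
yr=cur
for k in range(n):
    d=(np.array([x,y,z])-p)*(w[k+1]-w[k])*10
    t=np.radians(yr); Y=np.array([np.cos(t),np.sin(t)]); X=np.array([-Y[1],Y[0]])
    T.append([round(float(X@d[:2]),3),round(float(Y@d[:2]),3),round(-d[2],3)])
    st=dy*(w[k+1]-w[k]); yr+=st; W.append(round(-st/180,4))
print("cur",p.round(4),round(cur,1),"turn",round(dy,1),"q6",q6.round(1),"maxrow",max(np.linalg.norm(T,axis=1))*100,"maxturn",max(map(abs,W))*180)
print(json.dumps({"fingers":[grip]*n,"travel":T,"twist":W}))
E
python3 plan.py .458 -.252 .23 15 10
python3 -c "
from h import *
c=optics.get_calibration('wrist');print(c)"
```

```text
cur [ 0.2176 -0.5051  0.2313] -66.7 turn 81.7 q6 -12.3 maxrow 46.32806924532902 maxturn 10.835999999999999
{"fingers": [-1, -1, -1, -1, -1, -1, -1, -1, -1, -1], "travel": [[0.175, -0.075, 0.001], [0.273, -0.092, 0.001], [0.363, -0.077, 0.001], [0.431, -0.025, 0.002], [0.46, 0.055, 0.002], [0.441, 0.141, 0.002], [0.379, 0.206, 0.002], [0.29, 0.232, 0.001], [0.196, 0.212, 0.001], [0.112, 0.155, 0.001]], "twist": [-0.0248, -0.0375, -0.0483, -0.0561, -0.0602, -0.0602, -0.0561, -0.0483, -0.0375, -0.0248]}
{'vertical_fov': 66.19986548011002, 'cx': 248.23742950095223, 'cy': 195.37258239927607, 'world_from_camera': array([[ 3.95204980e-01,  8.79654162e-01,  2.64615908e-01,
         2.86467524e-01],
       [-9.18592588e-01,  3.78193400e-01,  1.14705752e-01,
        -4.76156547e-01],
       [ 8.25402271e-04, -2.88406496e-01,  9.57507709e-01,
         3.74777500e-01],
       [ 0.00000000e+00,  0.00000000e+00,  0.00000000e+00,
         1.00000000e+00]])}
```

{"fn": "step_arm", "kwargs": {
  "fingers": [-1,-1,-1,-1,-1,-1,-1,-1,-1,-1],
  "travel": [
    [0.175,-0.075,0],
    [0.273,-0.092,0],
    [0.363,-0.077,0],
    [0.431,-0.025,0],
    [0.46,0.055,0],
    [0.441,0.141,0],
    [0.379,0.206,0],
    [0.29,0.232,0],
    [0.196,0.212,0],
    [0.112,0.155,0]
  ],
  "twist": [-0.0248,-0.0375,-0.0483,-0.0561,-0.059,-0.059,-0.0561,-0.0483,-0.0375,-0.0248]
}}

```text
time_s: 2.35
position: [0.4597, -0.2518, 0.2314]
tool_rot: [[-0.255, 0.967, 0.0], [0.967, 0.255, -0.0], [-0.0, 0.0, -1.0]]
ft_force: [-1.4, 0.0, -0.2]
grip_width: 0.0853
gripper_force: 0.0
```

{"fn": "step_arm", "kwargs": {
  "fingers": [-1,-1],
  "travel": [
    [0,0,0],
    [0,0,0]
  ],
  "twist": [0,0]
}}

```text
time_s: 2.6
position: [0.4585, -0.2533, 0.2313]
tool_rot: [[-0.25, 0.968, -0.0], [0.968, 0.25, -0.0], [-0.0, -0.0, -1.0]]
ft_force: [-1.4, -0.3, 0.4]
grip_width: 0.0854
gripper_force: 0.0
```

```bash
cat > w.py <<'E'
"""w.py part dish tag: wrist view"""
from h import *
import sys
part,dish,tag=sys.argv[1:4]
s=monitor.observe(); i,d,c=cam("wrist"); P=world(c,d); ok=d>0
cv2.imwrite(f"pics/{tag}.png",i)
p=s["position"]; R=s["tool_rot"]; print("tcp",p.round(4),"yaw",np.degrees(np.arctan2(R[1,1],R[0,1])).round(1))
r=models.trace("wrist",part)
for e in r[:1]:
    m=e["mask"]&ok; t=P[m]
    for lo,hi in((.02,.12),(.02,.075),(.075,.12)):
        u=t[(t[:,2]>lo)&(t[:,2]<hi)]
        if len(u)>30: print(part,round(e["confidence"],2),np.round(e["point"]),(lo,hi),len(u),"zmax",u[:,2].max().round(3),[np.round(k,1) for k in cv2.minAreaRect((u[:,:2]*1000).astype(np.float32))])
    u=t[(t[:,2]>.002)&(t[:,2]<.0175)]
    if len(u): print("plinth z",np.percentile(u[:,2],[5,50,95]).round(4))
r=models.trace("wrist",dish) if dish!="-" else []
for e in r[:1]:
    m=e["mask"]&ok&(abs(P[...,2]-.01)<.012); h=cv2.convexHull((P[m][:,:2]*1000).astype(np.float32))[:,0]
    from scipy.optimize import least_squares
    print(dish,round(e["confidence"],2),np.round(e["point"]),least_squares(lambda x:np.hypot(*(h-x[:2]).T)-x[2],[*h.mean(0),46],loss="soft_l1",f_scale=2).x.round(1),"z",np.median(P[m][:,2]).round(4))
E
python3 w.py porch red_dish w1
```

```text
tcp [ 0.4585 -0.2533  0.2313] yaw 14.5
porch 0.76 [249. 174.] (0.02, 0.12) 1644 zmax 0.095 [array([ 460.2, -254.3]), array([30. , 51.9]), np.float64(12.5)]
porch 0.76 [249. 174.] (0.02, 0.075) 102 zmax 0.057 [array([ 456.2, -235.7]), array([28.8,  5.1]), np.float64(13.0)]
porch 0.76 [249. 174.] (0.075, 0.12) 1542 zmax 0.095 [array([ 460.2, -254.3]), array([30. , 51.9]), np.float64(12.5)]
plinth z [0.0135 0.0149 0.0163]
red_dish 0.62 [264. 146.] [ 462.8 -251.9   47.3] z 0.0074
```

View pics/w1.png

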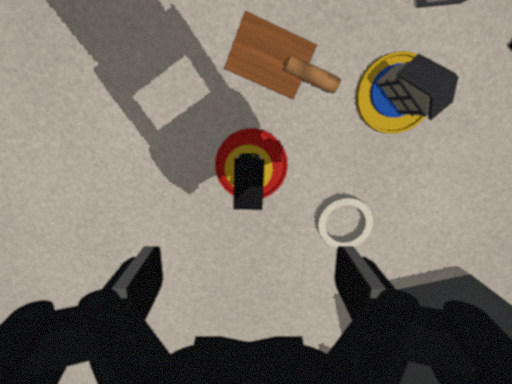

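```bash
python3 plan.py .460 -.254 .037 12.5 9
```

```text
cur [ 0.4584 -0.2534  0.2314] 14.5 turn -2.0 q6 -56.4 maxrow 28.900865038956873 maxturn 0.28800000000000003
{"fingers": [-1, -1, -1, -1, -1, -1, -1, -1, -1], "travel": [[-0.001, 0.001, 0.122], [-0.001, 0.001, 0.188], [-0.001, 0.002, 0.241], [-0.001, 0.002, 0.277], [-0.001, 0.002, 0.289], [-0.001, 0.002, 0.277], [-0.001, 0.002, 0.241], [-0.001, 0.001, 0.188], [-0.001, 0.001, 0.122]], "twist": [0.0007, 0.0011, 0.0014, 0.0016, 0.0016, 0.0016, 0.0014, 0.0011, 0.0007]}
```

{"fn": "step_arm", "kwargs": {
  "fingers": [-1,-1,-1,-1,-1,-1,-1,-1,-1,-1],
  "travel": [
    [-0.009,0.014,0.122],
    [0,0,0.188],
    [0,0,0.241],
    [0,0,0.277],
    [0,0,0.289],
    [0,0,0.277],
    [0,0,0.241],
    [0,0,0.188],
    [0,0,0.122],
    [0,0,0]
  ],
  "twist": [0.011,0,0,0,0,0,0,0,0,0]
}}

```text
time_s: 4.0
position: [0.46, -0.2532, 0.036]
tool_rot: [[-0.217, 0.976, -0.001], [0.976, 0.217, 0.001], [0.001, -0.001, -1.0]]
ft_force: [-0.1, -0.3, 0.2]
grip_width: 0.0852
gripper_force: 0.0
```

{"fn": "step_arm", "kwargs": {
  "fingers": [0,0.2,0.4,1,1,1,1,1],
  "travel": [
    [0,0,0],
    [0,0,0],
    [0,0,0],
    [0,0,0],
    [0,0,0],
    [0,0,0],
    [0,0,0],
    [0,0,0]
  ],
  "twist": [0,0,0,0,0,0,0,0],
  "force": 40
}}

```text
time_s: 5.0
position: [0.4605, -0.2536, 0.0373]
tool_rot: [[-0.218, 0.976, 0.001], [0.976, 0.218, -0.001], [-0.001, 0.0, -1.0]]
ft_force: [-2.1, 0.9, 5.6]
grip_width: 0.0301
gripper_force: 40.5
```

{"fn": "step_arm", "kwargs": {
  "fingers": [1,1,1,1,1,1,1,1,1],
  "travel": [
    [0,0,-0.05],
    [0,0,-0.12],
    [0,0,-0.2],
    [0,0,-0.25],
    [0,0,-0.25],
    [0,0,-0.25],
    [0,0,-0.2],
    [0,0,-0.13],
    [0,0,-0.05]
  ],
  "twist": [0,0,0,0,0,0,0,0,0],
  "force": 50
}}

```text
time_s: 6.12
position: [0.4604, -0.2534, 0.1875]
tool_rot: [[-0.218, 0.976, 0.001], [0.976, 0.218, -0.0], [-0.001, 0.0, -1.0]]
ft_force: [0.6, 0.7, -2.3]
grip_width: 0.0291
gripper_force: 49.5
```

```bash
python3 plan.py .4495 -.0 .187 12.5 10 1;  python3 plan.py .4495 .2525 .187 12.5 20 1
```

```text
cur [ 0.4604 -0.2534  0.1875] 12.6 turn -0.1 q6 -54.3 maxrow 33.62186788386392 maxturn 0.018000000000000002
{"fingers": [1.0, 1.0, 1.0, 1.0, 1.0, 1.0, 1.0, 1.0, 1.0, 1.0], "travel": [[0.137, 0.024, 0.0], [0.206, 0.037, 0.0], [0.266, 0.047, 0.001], [0.309, 0.055, 0.001], [0.331, 0.059, 0.001], [0.331, 0.059, 0.001], [0.309, 0.055, 0.001], [0.266, 0.047, 0.001], [0.206, 0.037, 0.0], [0.137, 0.024, 0.0]], "twist": [0.0, 0.0, 0.0, 0.0001, 0.0001, 0.0001, 0.0001, 0.0, 0.0, 0.0]}
cur [ 0.4604 -0.2534  0.1875] 12.6 turn -0.1 q6 -54.3 maxrow 33.84966764977169 maxturn 0.0
{"fingers": [1.0, 1.0, 1.0, 1.0, 1.0, 1.0, 1.0, 1.0, 1.0, 1.0, 1.0, 1.0, 1.0, 1.0, 1.0, 1.0, 1.0, 1.0, 1.0, 1.0], "travel": [[0.118, 0.024, 0.0], [0.154, 0.031, 0.0], [0.189, 0.038, 0.0], [0.221, 0.044, 0.0], [0.251, 0.05, 0.0], [0.277, 0.055, 0.0], [0.298, 0.06, 0.0], [0.315, 0.063, 0.0], [0.326, 0.065, 0.0], [0.332, 0.066, 0.0], [0.332, 0.066, 0.0], [0.326, 0.065, 0.0], [0.315, 0.063, 0.0], [0.298, 0.06, 0.0], [0.277, 0.055, 0.0], [0.251, 0.05, 0.0], [0.221, 0.044, 0.0], [0.189, 0.038, 0.0], [0.154, 0.031, 0.0], [0.118, 0.023, 0.0]], "twist": [0.0, 0.0, 0.0, 0.0, 0.0, 0.0, 0.0, 0.0, 0.0, 0.0, 0.0, 0.0, 0.0, 0.0, 0.0, 0.0, 0.0, 0.0, 0.0, 0.0]}
```

{"fn": "step_arm", "kwargs": {
  "fingers": [1,1,1,1,1,1,1,1,1,1],
  "travel": [
    [0.118,0.024,0.0],
    [0.154,0.031,0.0],
    [0.189,0.038,0.0],
    [0.221,0.044,0.0],
    [0.251,0.05,0.0],
    [0.277,0.055,0.0],
    [0.298,0.06,0.0],
    [0.315,0.063,0.0],
    [0.326,0.065,0.0],
    [0.332,0.066,0.0]
  ],
  "twist": [0,0,0,0,0,0,0,0,0,0]
}}

```text
time_s: 7.38
position: [0.4541, 0.0017, 0.1869]
tool_rot: [[-0.218, 0.976, 0.0], [0.976, 0.218, 0.0], [0.0, 0.0, -1.0]]
ft_force: [0.1, 0.1, -2.0]
grip_width: 0.0292
gripper_force: 49.5
```

{"fn": "step_arm", "kwargs": {
  "fingers": [1,1,1,1,1,1,1,1,1,1],
  "travel": [
    [0.332,0.066,0.0],
    [0.326,0.065,0.0],
    [0.315,0.063,0.0],
    [0.298,0.06,0.0],
    [0.277,0.055,0.0],
    [0.251,0.05,0.0],
    [0.221,0.044,0.0],
    [0.189,0.038,0.0],
    [0.154,0.031,0.0],
    [0.118,0.023,0.0]
  ],
  "twist": [0,0,0,0,0,0,0,0,0,0]
}}

```text
time_s: 8.62
position: [0.4486, 0.2535, 0.1868]
tool_rot: [[-0.218, 0.976, -0.0], [0.976, 0.218, -0.0], [-0.0, -0.0, -1.0]]
ft_force: [0.1, -0.7, -3.0]
grip_width: 0.0296
gripper_force: 49.5
```

```bash
python3 w.py porch grey_dish w2; python3 plan.py .4495 .2525 .040 12.5 9 1
```

```text
tcp [0.4486 0.2535 0.1868] yaw 12.6
plinth z [0.0034 0.007  0.0112]
grey_dish 0.63 [246. 167.] [451.1 253.9  45.5] z 0.0072
cur [0.4489 0.2528 0.1867] 12.6 turn -0.1 q6 3.6 maxrow 21.800458710770286 maxturn 0.018000000000000002
{"fingers": [1.0, 1.0, 1.0, 1.0, 1.0, 1.0, 1.0, 1.0, 1.0], "travel": [[-0.0, 0.0, 0.092], [-0.0, 0.001, 0.142], [-0.001, 0.001, 0.182], [-0.001, 0.001, 0.209], [-0.001, 0.001, 0.218], [-0.001, 0.001, 0.209], [-0.001, 0.001, 0.182], [-0.0, 0.001, 0.142], [-0.0, 0.0, 0.092]], "twist": [0.0, 0.0001, 0.0001, 0.0001, 0.0001, 0.0001, 0.0001, 0.0001, 0.0]}
```

View pics/w2.png

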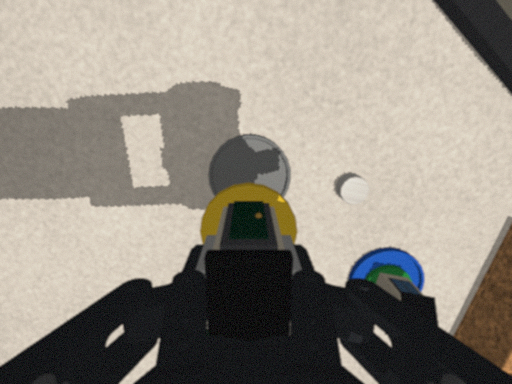

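{"fn": "step_arm", "kwargs": {
  "fingers": [1,1,1,1,1,1,1,1,1,1],
  "travel": [
    [0,0.012,0.092],
    [0,0,0.142],
    [0,0,0.182],
    [0,0,0.21],
    [0,0,0.22],
    [0,0,0.21],
    [0,0,0.182],
    [0,0,0.142],
    [0,0,0.082],
    [0,0,0]
  ],
  "twist": [0,0,0,0,0,0,0,0,0,0]
}}

```text
time_s: 10.02
position: [0.4501, 0.2526, 0.0402]
tool_rot: [[-0.218, 0.976, -0.001], [0.976, 0.218, -0.0], [-0.0, -0.001, -1.0]]
ft_force: [0.1, -0.4, -2.9]
grip_width: 0.0297
gripper_force: 49.5
```

{"fn": "step_arm", "kwargs": {
  "fingers": [1,1,1],
  "travel": [
    [0,0,0.01],
    [0,0,0.01],
    [0,0,0]
  ],
  "twist": [0,0,0]
}}

```text
time_s: 10.4
position: [0.4503, 0.2528, 0.0389]
tool_rot: [[-0.218, 0.976, 0.0], [0.976, 0.218, 0.0], [0.0, 0.001, -1.0]]
ft_force: [0.4, 0.1, -2.3]
grip_width: 0.0296
gripper_force: 49.5
```

{"fn": "step_arm", "kwargs": {
  "fingers": [1,1,1,1],
  "travel": [
    [0,0,0.01],
    [0,0,0],
    [0,0,0.01],
    [0,0,0]
  ],
  "twist": [0,0,0,0]
}}

```text
time_s: 10.9
position: [0.4503, 0.2528, 0.0373]
tool_rot: [[-0.218, 0.976, 0.001], [0.976, 0.218, 0.0], [0.0, 0.001, -1.0]]
ft_force: [-2.7, -0.8, 6.3]
grip_width: 0.0295
gripper_force: 50.5
```

Contact (+6 N). Release gradually, rise.

{"fn": "step_arm", "kwargs": {
  "fingers": [0.3,0,-0.5,-1,-1,-1],
  "travel": [
    [0,0,0],
    [0,0,0],
    [0,0,0],
    [0,0,0],
    [0,0,0],
    [0,0,0]
  ],
  "twist": [0,0,0,0,0,0]
}}

```text
time_s: 11.65
position: [0.4503, 0.2528, 0.0366]
tool_rot: [[-0.218, 0.976, 0.0], [0.976, 0.218, 0.0], [0.0, 0.0, -1.0]]
ft_force: [-0.7, 0.1, -0.3]
grip_width: 0.0854
gripper_force: 0.0
```

{"fn": "step_arm", "kwargs": {
  "fingers": [-1,-1,-1,-1,-1,-1,-1,-1,-1],
  "travel": [
    [0,0,-0.1],
    [0,0,-0.15],
    [0,0,-0.25],
    [0,0,-0.3],
    [0,0,-0.3],
    [0,0,-0.3],
    [0,0,-0.25],
    [0,0,-0.2],
    [0,0,-0.1]
  ],
  "twist": [0,0,0,0,0,0,0,0,0]
}}

```text
time_s: 12.78
position: [0.4503, 0.2528, 0.2332]
tool_rot: [[-0.218, 0.976, 0.002], [0.976, 0.218, 0.001], [0.0, 0.002, -1.0]]
ft_force: [-0.2, 0.2, 0.9]
grip_width: 0.0856
gripper_force: 0.0
```

```bash
python3 w.py porch grey_dish w3; python3 plan.py .4455 -.015 .232 18.5 10 -1
```

```text
tcp [0.4503 0.2528 0.2332] yaw 12.6
porch 0.57 [247. 172.] (0.02, 0.12) 1614 zmax 0.096 [array([452.4, 252.6]), array([29.6, 51.9]), np.float64(13.4)]
porch 0.57 [247. 172.] (0.02, 0.075) 105 zmax 0.055 [array([448.2, 271.4]), array([28.8,  5.1]), np.float64(12.4)]
porch 0.57 [247. 172.] (0.075, 0.12) 1509 zmax 0.096 [array([452.4, 252.6]), array([29.6, 51.9]), np.float64(13.4)]
plinth z [0.014  0.0155 0.0168]
grey_dish 0.88 [240. 148.] [451.8 252.9  45.4] z 0.008
cur [0.4501 0.2527 0.2316] 12.6 turn 5.9 q6 3.6 maxrow 35.56444854064239 maxturn 0.792
{"fingers": [-1.0, -1.0, -1.0, -1.0, -1.0, -1.0, -1.0, -1.0, -1.0, -1.0], "travel": [[-0.142, -0.034, -0.0], [-0.215, -0.053, -0.0], [-0.276, -0.071, -0.0], [-0.32, -0.086, -0.0], [-0.342, -0.096, -0.001], [-0.341, -0.101, -0.001], [-0.316, -0.099, -0.0], [-0.271, -0.088, -0.0], [-0.21, -0.071, -0.0], [-0.138, -0.048, -0.0]], "twist": [-0.0018, -0.0027, -0.0035, -0.0041, -0.0044, -0.0044, -0.0041, -0.0035, -0.0027, -0.0018]}
```

{"fn": "step_arm", "kwargs": {
  "fingers": [-1,-1,-1,-1,-1,-1,-1,-1,-1,-1],
  "travel": [
    [-0.142,-0.034,0],
    [-0.215,-0.053,0],
    [-0.276,-0.071,0],
    [-0.32,-0.086,0],
    [-0.342,-0.096,0],
    [-0.341,-0.101,0],
    [-0.316,-0.099,0],
    [-0.271,-0.088,0],
    [-0.21,-0.071,0],
    [-0.138,-0.048,0]
  ],
  "twist": [-0.0018,-0.0027,-0.0035,-0.0041,-0.0044,-0.0044,-0.0041,-0.0035,-0.0027,-0.0018]
}}

```text
time_s: 14.18
position: [0.445, -0.0166, 0.2309]
tool_rot: [[-0.317, 0.949, -0.002], [0.949, 0.317, 0.0], [0.001, -0.001, -1.0]]
ft_force: [0.5, 0.2, 0.5]
grip_width: 0.0855
gripper_force: 0.0
```

{"fn": "step_arm", "kwargs": {
  "fingers": [-1,-1],
  "travel": [
    [0,0,0],
    [0,0,0]
  ],
  "twist": [0,0]
}}

```text
time_s: 14.42
position: [0.4454, -0.0149, 0.2313]
tool_rot: [[-0.317, 0.948, -0.001], [0.948, 0.317, 0.0], [0.001, -0.001, -1.0]]
ft_force: [0.3, -0.3, -0.3]
grip_width: 0.0856
gripper_force: 0.0
```

```bash
python3 w.py chimney green_dish w4
```

```text
tcp [ 0.4454 -0.0149  0.2313] yaw 18.5
chimney 0.76 [248. 172.] (0.02, 0.12) 1538 zmax 0.101 [array([447.9, -12.8]), array([33.8, 42.2]), np.float64(18.8)]
chimney 0.76 [248. 172.] (0.02, 0.075) 236 zmax 0.075 [array([440.9,   6.7]), array([33.1,  1.9]), np.float64(20.9)]
chimney 0.76 [248. 172.] (0.075, 0.12) 1302 zmax 0.101 [array([448. , -12.8]), array([33.8, 42.1]), np.float64(18.6)]
plinth z [0.013  0.015  0.0163]
green_dish 0.75 [269. 156.] [451.8 -12.8  46.7] z 0.0076
```

View pics/w4.png

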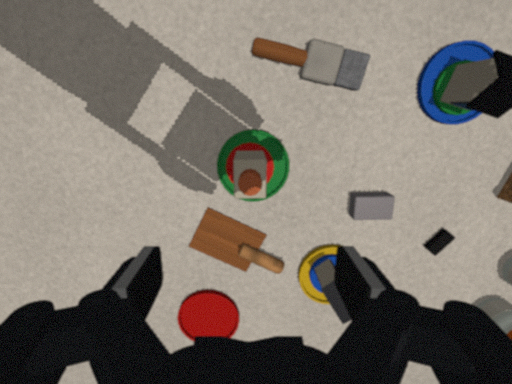

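{"fn": "step_arm", "kwargs": {
  "fingers": [-1,-1,-1,-1,-1,-1,-1,-1,-1,-1],
  "travel": [
    [0.012,0.01,0.122],
    [0,0,0.188],
    [0,0,0.241],
    [0,0,0.277],
    [0,0,0.289],
    [0,0,0.277],
    [0,0,0.241],
    [0,0,0.188],
    [0,0,0.117],
    [0,0,0]
  ],
  "twist": [0,0,0,0,0,0,0,0,0,0]
}}

```text
time_s: 15.82
position: [0.4459, -0.0133, 0.037]
tool_rot: [[-0.318, 0.948, -0.002], [0.948, 0.318, 0.0], [0.001, -0.001, -1.0]]
ft_force: [-0.0, -0.1, 0.3]
grip_width: 0.0855
gripper_force: 0.0
```

{"fn": "step_arm", "kwargs": {
  "fingers": [-0.2,0,0.2,0.6,1,1,1,1],
  "travel": [
    [0,0,0],
    [0,0,0],
    [0,0,0],
    [0,0,0],
    [0,0,0],
    [0,0,0],
    [0,0,0],
    [0,0,0]
  ],
  "twist": [0,0,0,0,0,0,0,0]
}}

```text
time_s: 16.82
position: [0.4465, -0.0137, 0.0381]
tool_rot: [[-0.318, 0.948, 0.001], [0.948, 0.318, -0.0], [-0.001, 0.001, -1.0]]
ft_force: [-0.4, -0.6, 5.8]
grip_width: 0.0331
gripper_force: 50.4
```

{"fn": "step_arm", "kwargs": {
  "fingers": [1,1,1,1,1,1,1,1,1],
  "travel": [
    [0,0,-0.05],
    [0,0,-0.12],
    [0,0,-0.2],
    [0,0,-0.25],
    [0,0,-0.25],
    [0,0,-0.25],
    [0,0,-0.2],
    [0,0,-0.13],
    [0,0,-0.05]
  ],
  "twist": [0,0,0,0,0,0,0,0,0]
}}

```text
time_s: 17.95
position: [0.4462, -0.0136, 0.1882]
tool_rot: [[-0.318, 0.948, 0.001], [0.948, 0.318, -0.0], [-0.0, 0.001, -1.0]]
ft_force: [-0.0, 0.5, -2.6]
grip_width: 0.0337
gripper_force: 50.0
```

```bash
python3 plan.py .461 -.2500 .187 18.5 10 1
```

```text
cur [ 0.4462 -0.0136  0.1882] 18.5 turn -0.0 q6 -35.5 maxrow 31.46124600202605 maxturn 0.0
{"fingers": [1.0, 1.0, 1.0, 1.0, 1.0, 1.0, 1.0, 1.0, 1.0, 1.0], "travel": [[-0.125, -0.033, 0.001], [-0.189, -0.05, 0.001], [-0.243, -0.065, 0.001], [-0.283, -0.075, 0.002], [-0.304, -0.081, 0.002], [-0.304, -0.081, 0.002], [-0.283, -0.075, 0.002], [-0.243, -0.065, 0.001], [-0.189, -0.05, 0.001], [-0.125, -0.033, 0.001]], "twist": [0.0, 0.0, 0.0, 0.0, 0.0, 0.0, 0.0, 0.0, 0.0, 0.0]}
```

{"fn": "step_arm", "kwargs": {
  "fingers": [1,1,1,1,1,1,1,1,1,1],
  "travel": [
    [-0.125,-0.033,0],
    [-0.189,-0.05,0],
    [-0.243,-0.065,0],
    [-0.283,-0.075,0],
    [-0.304,-0.081,0],
    [-0.304,-0.081,0],
    [-0.283,-0.075,0],
    [-0.243,-0.065,0],
    [-0.189,-0.05,0],
    [-0.125,-0.033,0]
  ],
  "twist": [0,0,0,0,0,0,0,0,0,0]
}}

```text
time_s: 19.2
position: [0.4611, -0.2509, 0.1871]
tool_rot: [[-0.317, 0.948, -0.001], [0.948, 0.317, 0.001], [0.001, -0.001, -1.0]]
ft_force: [-0.6, 0.4, -4.0]
grip_width: 0.0333
gripper_force: 50.1
```

```bash
python3 w.py chimney red_dish w5; python3 plan.py .461 -.2500 .040 18.5 9 1
```

```text
tcp [ 0.4611 -0.2509  0.1871] yaw 18.5
plinth z [0.0021 0.0064 0.0072]
red_dish 0.96 [249. 160.] [ 462.3 -251.6   45.9] z 0.0072
cur [ 0.4612 -0.2499  0.1873] 18.5 turn 0.0 q6 -59.9 maxrow 21.9 maxturn 0.0
{"fingers": [1.0, 1.0, 1.0, 1.0, 1.0, 1.0, 1.0, 1.0, 1.0], "travel": [[-0.0, -0.0, 0.092], [-0.0, -0.0, 0.142], [-0.0, -0.0, 0.183], [-0.0, -0.0, 0.21], [-0.0, -0.0, 0.219], [-0.0, -0.0, 0.21], [-0.0, -0.0, 0.183], [-0.0, -0.0, 0.142], [-0.0, -0.0, 0.092]], "twist": [-0.0, -0.0, -0.0, -0.0, -0.0, -0.0, -0.0, -0.0, -0.0]}
```

{"fn": "step_arm", "kwargs": {
  "fingers": [1,1,1,1,1,1,1,1,1,1],
  "travel": [
    [0,0,0.092],
    [0,0,0.142],
    [0,0,0.182],
    [0,0,0.21],
    [0,0,0.22],
    [0,0,0.21],
    [0,0,0.182],
    [0,0,0.142],
    [0,0,0.082],
    [0,0,0]
  ],
  "twist": [0,0,0,0,0,0,0,0,0,0]
}}

```text
time_s: 20.6
position: [0.4612, -0.2497, 0.0411]
tool_rot: [[-0.318, 0.948, -0.001], [0.948, 0.318, 0.001], [0.001, -0.0, -1.0]]
ft_force: [-0.1, -0.0, -3.7]
grip_width: 0.0335
gripper_force: 50.0
```

{"fn": "step_arm", "kwargs": {
  "fingers": [1,1,1,1],
  "travel": [
    [0,0,0.01],
    [0,0,0],
    [0,0,0.01],
    [0,0,0]
  ],
  "twist": [0,0,0,0]
}}

```text
time_s: 21.1
position: [0.4613, -0.2499, 0.0395]
tool_rot: [[-0.318, 0.948, 0.0], [0.948, 0.318, -0.0], [-0.0, 0.0, -1.0]]
ft_force: [0.4, -0.4, -2.9]
grip_width: 0.0337
gripper_force: 50.1
```

{"fn": "step_arm", "kwargs": {
  "fingers": [1,1,1,1],
  "travel": [
    [0,0,0.01],
    [0,0,0],
    [0,0,0.01],
    [0,0,0]
  ],
  "twist": [0,0,0,0]
}}

```text
time_s: 21.6
position: [0.4613, -0.2499, 0.0381]
tool_rot: [[-0.318, 0.948, 0.0], [0.948, 0.318, -0.0], [-0.001, 0.0, -1.0]]
ft_force: [-3.0, 1.5, 5.1]
grip_width: 0.0333
gripper_force: 51.0
```

Contact. Release, rise, then look, and plan to the dormer.

{"fn": "step_arm", "kwargs": {
  "fingers": [0.3,0,-0.5,-1,-1,-1],
  "travel": [
    [0,0,0],
    [0,0,0],
    [0,0,0],
    [0,0,0],
    [0,0,0],
    [0,0,0]
  ],
  "twist": [0,0,0,0,0,0]
}}

```text
time_s: 22.35
position: [0.4613, -0.2499, 0.0374]
tool_rot: [[-0.318, 0.948, -0.0], [0.948, 0.318, 0.0], [0.0, -0.0, -1.0]]
ft_force: [0.4, -0.0, -0.0]
grip_width: 0.0855
gripper_force: 0.0
```

{"fn": "step_arm", "kwargs": {
  "fingers": [-1,-1,-1,-1,-1,-1,-1,-1,-1],
  "travel": [
    [0,0,-0.1],
    [0,0,-0.15],
    [0,0,-0.25],
    [0,0,-0.3],
    [0,0,-0.3],
    [0,0,-0.3],
    [0,0,-0.25],
    [0,0,-0.2],
    [0,0,-0.1]
  ],
  "twist": [0,0,0,0,0,0,0,0,0]
}}

```text
time_s: 23.48
position: [0.4613, -0.2499, 0.2344]
tool_rot: [[-0.318, 0.948, 0.002], [0.948, 0.318, -0.002], [-0.002, 0.001, -1.0]]
ft_force: [0.6, -0.2, -0.3]
grip_width: 0.0854
gripper_force: 0.0
```

```bash
python3 w.py chimney red_dish w6; python3 plan.py .648 .152 .232 2 20 -1
```

```text
tcp [ 0.4613 -0.2499  0.2344] yaw 18.5
chimney 0.68 [249. 172.] (0.02, 0.12) 1485 zmax 0.102 [array([ 462.7, -249.1]), array([33.7, 41.4]), np.float64(18.8)]
chimney 0.68 [249. 172.] (0.02, 0.075) 233 zmax 0.075 [array([ 456.5, -230.3]), array([33.5,  1.8]), np.float64(19.4)]
chimney 0.68 [249. 172.] (0.075, 0.12) 1252 zmax 0.102 [array([ 462.7, -249.2]), array([33.6, 41.1]), np.float64(19.2)]
plinth z [0.0085 0.0154 0.0167]
red_dish 0.78 [241. 142.] [ 463.8 -252.2   47.6] z 0.008
cur [ 0.4612 -0.2498  0.2326] 18.5 turn -16.5 q6 -59.9 maxrow 29.68113879216901 maxturn 1.098
{"fingers": [-1.0, -1.0, -1.0, -1.0, -1.0, -1.0, -1.0, -1.0, -1.0, -1.0, -1.0, -1.0, -1.0, -1.0, -1.0, -1.0, -1.0, -1.0, -1.0, -1.0], "travel": [[0.076, 0.072, 0.0], [0.1, 0.094, 0.0], [0.124, 0.114, 0.0], [0.147, 0.132, 0.0], [0.169, 0.148, 0.0], [0.188, 0.16, 0.0], [0.206, 0.169, 0.0], [0.22, 0.175, 0.0], [0.232, 0.177, 0.0], [0.239, 0.176, 0.0], [0.242, 0.171, 0.0], [0.241, 0.163, 0.0], [0.236, 0.153, 0.0], [0.226, 0.141, 0.0], [0.212, 0.127, 0.0], [0.194, 0.112, 0.0], [0.172, 0.096, 0.0], [0.148, 0.08, 0.0], [0.121, 0.064, 0.0], [0.093, 0.048, 0.0]], "twist": [0.0022, 0.0028, 0.0035, 0.0041, 0.0046, 0.0051, 0.0055, 0.0058, 0.006, 0.0061, 0.0061, 0.006, 0.0058, 0.0055, 0.0051, 0.0046, 0.0041, 0.0035, 0.0028, 0.0022]}
```

Chimney is in the red dish, centred within about 3 mm. On to the dormer.

{"fn": "step_arm", "kwargs": {
  "fingers": [-1,-1,-1,-1,-1,-1,-1,-1,-1,-1],
  "travel": [
    [0.076,0.072,0],
    [0.1,0.094,0],
    [0.124,0.114,0],
    [0.147,0.132,0],
    [0.169,0.148,0],
    [0.188,0.16,0],
    [0.206,0.169,0],
    [0.22,0.175,0],
    [0.232,0.177,0],
    [0.239,0.176,0]
  ],
  "twist": [0.0022,0.0028,0.0035,0.0041,0.0046,0.0051,0.0055,0.0058,0.006,0.0061]
}}

```text
time_s: 24.88
position: [0.555, -0.047, 0.232]
tool_rot: [[-0.178, 0.984, -0.001], [0.984, 0.178, 0.0], [0.001, -0.001, -1.0]]
ft_force: [0.7, -0.3, -1.2]
grip_width: 0.0853
gripper_force: 0.0
```

{"fn": "step_arm", "kwargs": {
  "fingers": [-1,-1,-1,-1,-1,-1,-1,-1,-1,-1],
  "travel": [
    [0.242,0.171,0],
    [0.241,0.163,0],
    [0.236,0.153,0],
    [0.226,0.141,0],
    [0.212,0.127,0],
    [0.194,0.112,0],
    [0.172,0.096,0],
    [0.148,0.08,0],
    [0.121,0.064,0],
    [0.093,0.048,0]
  ],
  "twist": [0.0061,0.006,0.0058,0.0055,0.0051,0.0046,0.0041,0.0035,0.0028,0.0022]
}}

```text
time_s: 26.12
position: [0.648, 0.1526, 0.2323]
tool_rot: [[-0.036, 0.999, -0.0], [0.999, 0.036, -0.0], [-0.0, -0.0, -1.0]]
ft_force: [-0.2, 1.0, 0.3]
grip_width: 0.0853
gripper_force: 0.0
```

{"fn": "step_arm", "kwargs": {
  "fingers": [-1,-1],
  "travel": [
    [0,0,0],
    [0,0,0]
  ],
  "twist": [0,0]
}}

```text
time_s: 26.38
position: [0.6477, 0.1514, 0.2324]
tool_rot: [[-0.036, 0.999, -0.0], [0.999, 0.036, -0.0], [-0.0, -0.0, -1.0]]
ft_force: [0.5, 0.7, -0.8]
grip_width: 0.0851
gripper_force: 0.0
```

```bash
python3 w.py dormer blue_dish w7
```

```text
tcp [0.6477 0.1514 0.2324] yaw 2.0
dormer 0.73 [251. 172.] (0.02, 0.12) 1726 zmax 0.09 [array([650.2, 151.9]), array([36. , 56.1]), np.float64(0.9)]
dormer 0.73 [251. 172.] (0.02, 0.075) 648 zmax 0.075 [array([649.9, 151.8]), array([35.8, 56.1]), np.float64(1.5)]
dormer 0.73 [251. 172.] (0.075, 0.12) 1078 zmax 0.09 [array([650.2, 152. ]), array([36. , 35.4]), np.float64(1.2)]
plinth z [0.0073 0.0148 0.0163]
blue_dish 0.71 [243. 143.] [648.3 156.8  45.2] z 0.0074
```

View pics/w7.png

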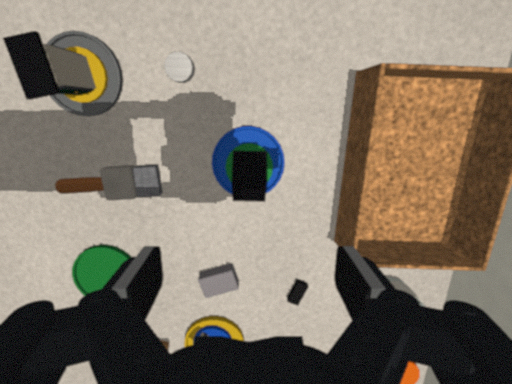

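{"fn": "step_arm", "kwargs": {
  "fingers": [-1,-1,-1,-1,-1,-1,-1,-1,-1,-1],
  "travel": [
    [0,0,0.122],
    [0,0,0.188],
    [0,0,0.241],
    [0,0,0.277],
    [0,0,0.289],
    [0,0,0.277],
    [0,0,0.241],
    [0,0,0.188],
    [0,0,0.122],
    [0,0,0]
  ],
  "twist": [0.004,0,0,0,0,0,0,0,0,0]
}}

```text
time_s: 27.78
position: [0.6473, 0.1517, 0.037]
tool_rot: [[-0.023, 1.0, -0.002], [1.0, 0.023, -0.0], [-0.0, -0.002, -1.0]]
ft_force: [0.3, 0.1, 0.0]
grip_width: 0.0854
gripper_force: 0.0
```

{"fn": "step_arm", "kwargs": {
  "fingers": [-0.2,0,0.2,0.6,1,1,1,1],
  "travel": [
    [0,0,0],
    [0,0,0],
    [0,0,0],
    [0,0,0],
    [0,0,0],
    [0,0,0],
    [0,0,0],
    [0,0,0]
  ],
  "twist": [0,0,0,0,0,0,0,0]
}}

```text
time_s: 28.78
position: [0.6481, 0.1518, 0.0386]
tool_rot: [[-0.024, 1.0, 0.001], [1.0, 0.024, 0.0], [0.0, 0.001, -1.0]]
ft_force: [-0.4, 0.1, 5.8]
grip_width: 0.0357
gripper_force: 50.4
```

{"fn": "step_arm", "kwargs": {
  "fingers": [1,1,1,1,1,1,1,1,1],
  "travel": [
    [0,0,-0.05],
    [0,0,-0.12],
    [0,0,-0.2],
    [0,0,-0.25],
    [0,0,-0.25],
    [0,0,-0.25],
    [0,0,-0.2],
    [0,0,-0.13],
    [0,0,-0.05]
  ],
  "twist": [0,0,0,0,0,0,0,0,0]
}}

```text
time_s: 29.9
position: [0.6478, 0.1518, 0.1886]
tool_rot: [[-0.023, 1.0, 0.001], [1.0, 0.023, 0.0], [0.0, 0.001, -1.0]]
ft_force: [0.4, -0.3, -2.7]
grip_width: 0.0354
gripper_force: 50.1
```

```bash
python3 plan.py .450 -.0115 .187 1 10 1
```

```text
cur [0.6478 0.1518 0.1886] 1.3 turn -0.3 q6 1.7 maxrow 34.03145603702551 maxturn 0.05399999999999999
{"fingers": [1.0, 1.0, 1.0, 1.0, 1.0, 1.0, 1.0, 1.0, 1.0, 1.0], "travel": [[-0.087, -0.11, 0.001], [-0.131, -0.166, 0.001], [-0.169, -0.214, 0.002], [-0.196, -0.249, 0.002], [-0.211, -0.267, 0.002], [-0.211, -0.267, 0.002], [-0.197, -0.248, 0.002], [-0.17, -0.214, 0.002], [-0.132, -0.166, 0.001], [-0.087, -0.11, 0.001]], "twist": [0.0001, 0.0002, 0.0002, 0.0002, 0.0003, 0.0003, 0.0002, 0.0002, 0.0002, 0.0001]}
```

{"fn": "step_arm", "kwargs": {
  "fingers": [1,1,1,1,1,1,1,1,1,1],
  "travel": [
    [-0.087,-0.11,0],
    [-0.131,-0.166,0],
    [-0.169,-0.214,0],
    [-0.196,-0.249,0],
    [-0.21,-0.267,0],
    [-0.21,-0.267,0],
    [-0.197,-0.248,0],
    [-0.17,-0.214,0],
    [-0.132,-0.166,0],
    [-0.087,-0.11,0]
  ],
  "twist": [0,0,0,0,0,0,0,0,0,0]
}}

```text
time_s: 31.15
position: [0.4497, -0.0122, 0.1877]
tool_rot: [[-0.023, 1.0, -0.001], [1.0, 0.023, 0.0], [0.0, -0.001, -1.0]]
ft_force: [-0.6, -0.0, -1.4]
grip_width: 0.0348
gripper_force: 50.3
```

```bash
python3 w.py dormer green_dish w8; python3 plan.py .450 -.0115 .040 1 9 1
```

```text
tcp [ 0.4497 -0.0122  0.1877] yaw 1.3
plinth z [0.0058 0.0064 0.007 ]
green_dish 0.93 [247. 161.] [451.3 -11.8  45.2] z 0.0071
cur [ 0.4505 -0.0119  0.1879] 1.3 turn -0.3 q6 -17.9 maxrow 22.000454540758927 maxturn 0.036000000000000004
{"fingers": [1.0, 1.0, 1.0, 1.0, 1.0, 1.0, 1.0, 1.0, 1.0], "travel": [[0.0, -0.0, 0.093], [0.0, -0.0, 0.143], [0.001, -0.001, 0.184], [0.001, -0.001, 0.211], [0.001, -0.001, 0.22], [0.001, -0.001, 0.211], [0.001, -0.001, 0.184], [0.0, -0.0, 0.143], [0.0, -0.0, 0.093]], "twist": [0.0001, 0.0002, 0.0002, 0.0002, 0.0002, 0.0002, 0.0002, 0.0002, 0.0001]}
```

{"fn": "step_arm", "kwargs": {
  "fingers": [1,1,1,1,1,1,1,1,1,1],
  "travel": [
    [0,0,0.092],
    [0,0,0.142],
    [0,0,0.182],
    [0,0,0.21],
    [0,0,0.22],
    [0,0,0.21],
    [0,0,0.182],
    [0,0,0.142],
    [0,0,0.09],
    [0,0,0]
  ],
  "twist": [0,0,0,0,0,0,0,0,0,0]
}}

```text
time_s: 32.55
position: [0.4504, -0.0115, 0.0403]
tool_rot: [[-0.024, 1.0, -0.001], [1.0, 0.024, 0.0], [0.0, -0.001, -1.0]]
ft_force: [0.3, -0.5, -1.2]
grip_width: 0.0354
gripper_force: 50.4
```

{"fn": "step_arm", "kwargs": {
  "fingers": [1,1,1,1],
  "travel": [
    [0,0,0.01],
    [0,0,0],
    [0,0,0.007],
    [0,0,0]
  ],
  "twist": [0,0,0,0]
}}

```text
time_s: 33.05
position: [0.4505, -0.0118, 0.0393]
tool_rot: [[-0.024, 1.0, 0.0], [1.0, 0.024, -0.0], [-0.0, 0.0, -1.0]]
ft_force: [0.2, 0.2, -1.7]
grip_width: 0.0357
gripper_force: 50.4
```

{"fn": "step_arm", "kwargs": {
  "fingers": [1,1,1,1],
  "travel": [
    [0,0,0.01],
    [0,0,0],
    [0,0,0.004],
    [0,0,0]
  ],
  "twist": [0,0,0,0]
}}

```text
time_s: 33.55
position: [0.4506, -0.0118, 0.0385]
tool_rot: [[-0.024, 1.0, 0.001], [1.0, 0.024, -0.0], [-0.0, 0.001, -1.0]]
ft_force: [-3.2, 0.3, 10.8]
grip_width: 0.0357
gripper_force: 51.9
```

Contact; release, rise, plan to the gable.

{"fn": "step_arm", "kwargs": {
  "fingers": [0.3,0,-0.5,-1,-1,-1],
  "travel": [
    [0,0,0],
    [0,0,0],
    [0,0,0],
    [0,0,0],
    [0,0,0],
    [0,0,0]
  ],
  "twist": [0,0,0,0,0,0]
}}

```text
time_s: 34.3
position: [0.4505, -0.0118, 0.0378]
tool_rot: [[-0.023, 1.0, -0.0], [1.0, 0.023, 0.0], [0.0, -0.0, -1.0]]
ft_force: [0.7, 0.1, 0.1]
grip_width: 0.0854
gripper_force: 0.0
```

{"fn": "step_arm", "kwargs": {
  "fingers": [-1,-1,-1,-1,-1,-1,-1,-1,-1],
  "travel": [
    [0,0,-0.1],
    [0,0,-0.15],
    [0,0,-0.25],
    [0,0,-0.3],
    [0,0,-0.3],
    [0,0,-0.3],
    [0,0,-0.25],
    [0,0,-0.2],
    [0,0,-0.1]
  ],
  "twist": [0,0,0,0,0,0,0,0,0]
}}

```text
time_s: 35.42
position: [0.4505, -0.0118, 0.2343]
tool_rot: [[-0.024, 1.0, 0.002], [1.0, 0.024, -0.001], [-0.001, 0.002, -1.0]]
ft_force: [-0.2, 0.3, -0.2]
grip_width: 0.0853
gripper_force: 0.0
```

```bash
python3 w.py dormer green_dish w9; python3 plan.py .6015 -.122 .232 59 10 -1
```

```text
tcp [ 0.4505 -0.0118  0.2343] yaw 1.4
dormer 0.78 [249. 174.] (0.02, 0.12) 1718 zmax 0.091 [array([452.9, -11.4]), array([36. , 55.1]), np.float64(1.3)]
dormer 0.78 [249. 174.] (0.02, 0.075) 620 zmax 0.075 [array([452.8, -11.3]), array([35.7, 55.1]), np.float64(1.7)]
dormer 0.78 [249. 174.] (0.075, 0.12) 1098 zmax 0.091 [array([452.9, -11.3]), array([36. , 36.8]), np.float64(1.4)]
plinth z [0.0072 0.0153 0.0166]
green_dish 0.94 [237. 145.] [452.5 -12.7  46.3] z 0.0079
cur [ 0.4503 -0.0118  0.2328] 1.3 turn 57.7 q6 -18.0 maxrow 24.816526751340525 maxturn 7.65
{"fingers": [-1.0, -1.0, -1.0, -1.0, -1.0, -1.0, -1.0, -1.0, -1.0, -1.0], "travel": [[-0.062, 0.081, 0.0], [-0.101, 0.117, 0.001], [-0.142, 0.14, 0.001], [-0.181, 0.144, 0.001], [-0.212, 0.129, 0.001], [-0.227, 0.1, 0.001], [-0.222, 0.064, 0.001], [-0.197, 0.031, 0.001], [-0.154, 0.008, 0.001], [-0.102, -0.003, 0.0]], "twist": [-0.0175, -0.0265, -0.0341, -0.0396, -0.0425, -0.0425, -0.0396, -0.0341, -0.0265, -0.0175]}
```

{"fn": "step_arm", "kwargs": {
  "fingers": [-1,-1,-1,-1,-1,-1,-1,-1,-1,-1],
  "travel": [
    [-0.062,0.081,0],
    [-0.101,0.117,0],
    [-0.142,0.14,0],
    [-0.181,0.144,0],
    [-0.212,0.129,0],
    [-0.227,0.1,0],
    [-0.222,0.064,0],
    [-0.197,0.031,0],
    [-0.154,0.008,0],
    [-0.102,-0.003,0]
  ],
  "twist": [-0.0175,-0.0265,-0.0341,-0.0396,-0.0425,-0.0425,-0.0396,-0.0341,-0.0265,-0.0175]
}}

```text
time_s: 36.83
position: [0.6018, -0.1223, 0.2313]
tool_rot: [[-0.858, 0.513, -0.002], [0.513, 0.858, 0.001], [0.002, -0.0, -1.0]]
ft_force: [-0.1, 0.0, -0.7]
grip_width: 0.0852
gripper_force: 0.0
```

{"fn": "step_arm", "kwargs": {
  "fingers": [-1,-1],
  "travel": [
    [0,0,0],
    [0,0,0]
  ],
  "twist": [0,0]
}}

```text
time_s: 37.08
position: [0.6012, -0.1216, 0.2322]
tool_rot: [[-0.857, 0.516, -0.001], [0.516, 0.857, 0.001], [0.001, -0.0, -1.0]]
ft_force: [-0.7, 0.4, 0.1]
grip_width: 0.0852
gripper_force: 0.0
```

```bash
python3 w.py gable yellow_dish w10; 
```

```text
tcp [ 0.6012 -0.1216  0.2322] yaw 59.0
gable 0.92 [245. 173.] (0.02, 0.12) 1446 zmax 0.101 [array([ 604.5, -122. ]), array([26.3, 60.2]), np.float64(58.4)]
gable 0.92 [245. 173.] (0.02, 0.075) 274 zmax 0.075 [array([ 604.5, -122. ]), array([26.3, 60.2]), np.float64(58.4)]
gable 0.92 [245. 173.] (0.075, 0.12) 1172 zmax 0.101 [array([ 603.9, -121.7]), array([25.9, 50. ]), np.float64(58.0)]
plinth z [0.0076 0.015  0.0164]
yellow_dish 0.59 [228. 160.] [ 606.6 -124.9   45.8] z 0.0078
```

View pics/w10.png

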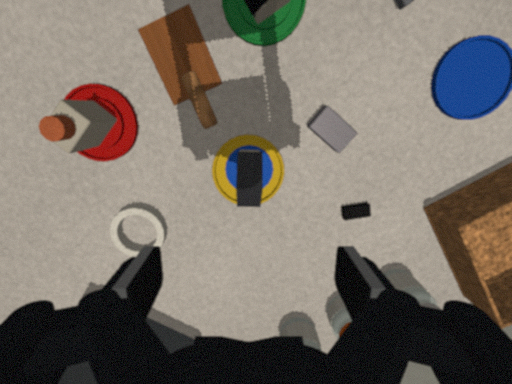

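{"fn": "step_arm", "kwargs": {
  "fingers": [-1,-1,-1,-1,-1,-1,-1,-1,-1,-1],
  "travel": [
    [-0.018,-0.005,0.122],
    [0,0,0.188],
    [0,0,0.241],
    [0,0,0.277],
    [0,0,0.289],
    [0,0,0.277],
    [0,0,0.241],
    [0,0,0.188],
    [0,0,0.12],
    [0,0,0]
  ],
  "twist": [0.003,0,0,0,0,0,0,0,0,0]
}}

```text
time_s: 38.48
position: [0.6025, -0.1231, 0.0377]
tool_rot: [[-0.852, 0.523, -0.002], [0.523, 0.852, 0.001], [0.002, -0.0, -1.0]]
ft_force: [-0.1, -1.3, -0.2]
grip_width: 0.0856
gripper_force: 0.0
```

{"fn": "step_arm", "kwargs": {
  "fingers": [-0.2,0,0.2,0.6,1,1,1,1],
  "travel": [
    [0,0,0],
    [0,0,0],
    [0,0,0],
    [0,0,0],
    [0,0,0],
    [0,0,0],
    [0,0,0],
    [0,0,0]
  ],
  "twist": [0,0,0,0,0,0,0,0]
}}

```text
time_s: 39.48
position: [0.603, -0.1233, 0.0389]
tool_rot: [[-0.852, 0.523, 0.001], [0.523, 0.852, -0.0], [-0.001, 0.0, -1.0]]
ft_force: [-1.4, 1.0, 5.3]
grip_width: 0.0233
gripper_force: 49.7
```

{"fn": "step_arm", "kwargs": {
  "fingers": [1,1,1,1,1,1,1,1,1],
  "travel": [
    [0,0,-0.05],
    [0,0,-0.12],
    [0,0,-0.2],
    [0,0,-0.25],
    [0,0,-0.25],
    [0,0,-0.25],
    [0,0,-0.2],
    [0,0,-0.13],
    [0,0,-0.05]
  ],
  "twist": [0,0,0,0,0,0,0,0,0]
}}

```text
time_s: 40.6
position: [0.6029, -0.1233, 0.1892]
tool_rot: [[-0.852, 0.523, 0.001], [0.523, 0.852, -0.0], [-0.001, 0.0, -1.0]]
ft_force: [-0.4, -0.1, -2.3]
grip_width: 0.0238
gripper_force: 49.1
```

```bash
python3 plan.py .6465 .157 .187 58.5 10 1
```

```text
cur [ 0.6029 -0.1233  0.1892] 58.5 turn 0.0 q6 -81.0 maxrow 37.60890851912615 maxturn 0.0
{"fingers": [1.0, 1.0, 1.0, 1.0, 1.0, 1.0, 1.0, 1.0, 1.0, 1.0], "travel": [[0.06, 0.143, 0.001], [0.09, 0.216, 0.002], [0.116, 0.278, 0.002], [0.135, 0.324, 0.003], [0.145, 0.347, 0.003], [0.145, 0.347, 0.003], [0.135, 0.324, 0.003], [0.116, 0.278, 0.002], [0.09, 0.216, 0.002], [0.06, 0.143, 0.001]], "twist": [-0.0, -0.0, -0.0, -0.0, -0.0, -0.0, -0.0, -0.0, -0.0, -0.0]}
```

{"fn": "step_arm", "kwargs": {
  "fingers": [1,1,1,1,1,1,1,1,1,1],
  "travel": [
    [0.06,0.143,0],
    [0.09,0.216,0],
    [0.116,0.278,0],
    [0.135,0.324,0],
    [0.145,0.347,0],
    [0.145,0.347,0],
    [0.135,0.324,0],
    [0.116,0.278,0],
    [0.09,0.216,0],
    [0.06,0.143,0]
  ],
  "twist": [0,0,0,0,0,0,0,0,0,0]
}}

```text
time_s: 41.85
position: [0.6464, 0.1583, 0.188]
tool_rot: [[-0.853, 0.522, -0.001], [0.522, 0.853, -0.0], [0.001, -0.001, -1.0]]
ft_force: [0.1, -0.3, -1.5]
grip_width: 0.0236
gripper_force: 49.2
```

```bash
python3 w.py gable blue_dish w11; python3 plan.py .6465 .157 .040 58.5 9 1
```

```text
tcp [0.6464 0.1583 0.188 ] yaw 58.5
plinth z [0.0027 0.0059 0.0062]
blue_dish 0.84 [246. 164.] [648.1 158.7  45.2] z 0.0072
cur [0.6465 0.157  0.1882] 58.5 turn -0.0 q6 -55.0 maxrow 22.0 maxturn 0.0
{"fingers": [1.0, 1.0, 1.0, 1.0, 1.0, 1.0, 1.0, 1.0, 1.0], "travel": [[0.0, -0.0, 0.093], [0.0, -0.0, 0.143], [0.0, -0.0, 0.184], [0.0, -0.0, 0.211], [0.0, -0.0, 0.22], [0.0, -0.0, 0.211], [0.0, -0.0, 0.184], [0.0, -0.0, 0.143], [0.0, -0.0, 0.093]], "twist": [0.0, 0.0, 0.0, 0.0, 0.0, 0.0, 0.0, 0.0, 0.0]}
```

{"fn": "step_arm", "kwargs": {
  "fingers": [1,1,1,1,1,1,1,1,1,1],
  "travel": [
    [0,0,0.092],
    [0,0,0.142],
    [0,0,0.182],
    [0,0,0.21],
    [0,0,0.22],
    [0,0,0.21],
    [0,0,0.182],
    [0,0,0.142],
    [0,0,0.09],
    [0,0,0]
  ],
  "twist": [0,0,0,0,0,0,0,0,0,0]
}}

```text
time_s: 43.25
position: [0.6464, 0.1566, 0.0409]
tool_rot: [[-0.852, 0.523, -0.001], [0.523, 0.852, -0.0], [0.001, -0.001, -1.0]]
ft_force: [0.5, 0.8, -2.6]
grip_width: 0.0235
gripper_force: 49.2
```

{"fn": "step_arm", "kwargs": {
  "fingers": [1,1,1,1],
  "travel": [
    [0,0,0.01],
    [0,0,0],
    [0,0,0.007],
    [0,0,0]
  ],
  "twist": [0,0,0,0]
}}

```text
time_s: 43.75
position: [0.6466, 0.1568, 0.0399]
tool_rot: [[-0.852, 0.523, 0.0], [0.523, 0.852, 0.0], [-0.0, 0.0, -1.0]]
ft_force: [0.8, 0.2, -1.9]
grip_width: 0.0233
gripper_force: 49.2
```

{"fn": "step_arm", "kwargs": {
  "fingers": [1,1,1,1],
  "travel": [
    [0,0,0.01],
    [0,0,0],
    [0,0,0.005],
    [0,0,0]
  ],
  "twist": [0,0,0,0]
}}

```text
time_s: 44.25
position: [0.6467, 0.1568, 0.0389]
tool_rot: [[-0.852, 0.523, 0.001], [0.523, 0.852, 0.0], [-0.001, 0.0, -1.0]]
ft_force: [-1.6, -0.1, 5.3]
grip_width: 0.0238
gripper_force: 50.2
```

{"fn": "step_arm", "kwargs": {
  "fingers": [0.3,0,-0.5,-1,-1,-1],
  "travel": [
    [0,0,0],
    [0,0,0],
    [0,0,0],
    [0,0,0],
    [0,0,0],
    [0,0,0]
  ],
  "twist": [0,0,0,0,0,0]
}}

```text
time_s: 45.0
position: [0.6466, 0.1568, 0.0383]
tool_rot: [[-0.852, 0.523, -0.0], [0.523, 0.852, 0.0], [0.0, -0.0, -1.0]]
ft_force: [0.5, 0.1, -0.4]
grip_width: 0.0857
gripper_force: 0.0
```

{"fn": "step_arm", "kwargs": {
  "fingers": [-1,-1,-1,-1,-1,-1,-1,-1,-1],
  "travel": [
    [0,0,-0.1],
    [0,0,-0.15],
    [0,0,-0.25],
    [0,0,-0.3],
    [0,0,-0.3],
    [0,0,-0.3],
    [0,0,-0.25],
    [0,0,-0.2],
    [0,0,-0.1]
  ],
  "twist": [0,0,0,0,0,0,0,0,0]
}}

```text
time_s: 46.12
position: [0.6467, 0.1568, 0.2356]
tool_rot: [[-0.852, 0.523, 0.003], [0.523, 0.852, 0.0], [-0.002, 0.002, -1.0]]
ft_force: [-0.0, -0.0, 0.1]
grip_width: 0.0854
gripper_force: 0.0
```

```bash
python3 w.py gable blue_dish w12; python3 plan.py .4503 .2528 .232 12.6 10 -1
```

```text
tcp [0.6467 0.1568 0.2356] yaw 58.5
gable 0.93 [246. 168.] (0.02, 0.12) 1400 zmax 0.101 [array([647.8, 157.7]), array([26.5, 58.9]), np.float64(58.5)]
gable 0.93 [246. 168.] (0.02, 0.075) 240 zmax 0.075 [array([648. , 158.5]), array([26.4, 59.1]), np.float64(60.1)]
gable 0.93 [246. 168.] (0.075, 0.12) 1160 zmax 0.101 [array([647.4, 157.7]), array([25.8, 51.1]), np.float64(58.3)]
plinth z [0.0134 0.0154 0.0166]
blue_dish 0.55 [258. 143.] [650.  157.5  46.2] z 0.008
cur [0.6465 0.1568 0.2336] 58.5 turn -45.9 q6 -55.0 maxrow 28.995344453894667 maxturn 6.084
{"fingers": [-1.0, -1.0, -1.0, -1.0, -1.0, -1.0, -1.0, -1.0, -1.0, -1.0], "travel": [[0.119, -0.011, 0.001], [0.179, -0.025, 0.001], [0.227, -0.047, 0.002], [0.259, -0.077, 0.002], [0.268, -0.11, 0.002], [0.255, -0.138, 0.002], [0.223, -0.153, 0.002], [0.178, -0.15, 0.002], [0.128, -0.128, 0.001], [0.079, -0.09, 0.001]], "twist": [0.0139, 0.0211, 0.0271, 0.0315, 0.0338, 0.0338, 0.0315, 0.0271, 0.0211, 0.0139]}
```

Gable is centred in the blue dish. Back to the porch.

{"fn": "step_arm", "kwargs": {
  "fingers": [-1,-1,-1,-1,-1,-1,-1,-1,-1,-1],
  "travel": [
    [0.119,-0.011,0],
    [0.179,-0.025,0],
    [0.227,-0.047,0],
    [0.259,-0.077,0],
    [0.268,-0.11,0],
    [0.255,-0.138,0],
    [0.223,-0.153,0],
    [0.178,-0.15,0],
    [0.128,-0.128,0],
    [0.079,-0.09,0]
  ],
  "twist": [0.0139,0.0211,0.0271,0.0315,0.0338,0.0338,0.0315,0.0271,0.0211,0.0139]
}}

```text
time_s: 47.52
position: [0.4491, 0.2532, 0.2326]
tool_rot: [[-0.217, 0.976, -0.002], [0.976, 0.217, -0.0], [-0.0, -0.002, -1.0]]
ft_force: [0.3, -1.1, -0.6]
grip_width: 0.0854
gripper_force: 0.0
```

{"fn": "step_arm", "kwargs": {
  "fingers": [-1,-1],
  "travel": [
    [0,0,0],
    [0,0,0]
  ],
  "twist": [0,0]
}}

```text
time_s: 47.78
position: [0.4505, 0.2527, 0.2329]
tool_rot: [[-0.219, 0.976, -0.001], [0.976, 0.219, -0.0], [-0.0, -0.001, -1.0]]
ft_force: [0.6, -0.4, -0.7]
grip_width: 0.0855
gripper_force: 0.0
```

```bash
python3 w.py porch grey_dish w13; 
```

```text
tcp [0.4505 0.2527 0.2329] yaw 12.7
porch 0.95 [247. 174.] (0.02, 0.12) 1623 zmax 0.095 [array([452.1, 252.2]), array([29.9, 52.1]), np.float64(12.7)]
porch 0.95 [247. 174.] (0.02, 0.075) 105 zmax 0.056 [array([448. , 271.2]), array([29.6,  5.1]), np.float64(12.6)]
porch 0.95 [247. 174.] (0.075, 0.12) 1518 zmax 0.095 [array([452.1, 252.2]), array([29.6, 52.3]), np.float64(13.2)]
plinth z [0.0136 0.015  0.0163]
grey_dish 0.65 [244. 148.] [452.  252.8  45.7] z 0.0075
```

{"fn": "step_arm", "kwargs": {
  "fingers": [-1,-1,-1,-1,-1,-1,-1,-1,-1,-1],
  "travel": [
    [0,0,0.122],
    [0,0,0.188],
    [0,0,0.241],
    [0,0,0.277],
    [0,0,0.289],
    [0,0,0.277],
    [0,0,0.241],
    [0,0,0.188],
    [0,0,0.125],
    [0,0,0]
  ],
  "twist": [0,0,0,0,0,0,0,0,0,0]
}}

```text
time_s: 49.18
position: [0.4499, 0.2527, 0.0377]
tool_rot: [[-0.218, 0.976, -0.002], [0.976, 0.218, -0.001], [-0.0, -0.002, -1.0]]
ft_force: [0.4, 0.6, 0.1]
grip_width: 0.0853
gripper_force: 0.0
```

{"fn": "step_arm", "kwargs": {
  "fingers": [-0.2,0,0.2,0.6,1,1,1,1],
  "travel": [
    [0,0,0],
    [0,0,0],
    [0,0,0],
    [0,0,0],
    [0,0,0],
    [0,0,0],
    [0,0,0],
    [0,0,0]
  ],
  "twist": [0,0,0,0,0,0,0,0]
}}

```text
time_s: 50.18
position: [0.4504, 0.253, 0.039]
tool_rot: [[-0.218, 0.976, 0.001], [0.976, 0.218, 0.0], [0.0, 0.001, -1.0]]
ft_force: [-1.4, -0.3, 6.2]
grip_width: 0.0294
gripper_force: 50.1
```

{"fn": "step_arm", "kwargs": {
  "fingers": [1,1,1,1,1,1,1,1,1],
  "travel": [
    [0,0,-0.05],
    [0,0,-0.12],
    [0,0,-0.2],
    [0,0,-0.25],
    [0,0,-0.25],
    [0,0,-0.25],
    [0,0,-0.2],
    [0,0,-0.13],
    [0,0,-0.05]
  ],
  "twist": [0,0,0,0,0,0,0,0,0]
}}

```text
time_s: 51.3
position: [0.4503, 0.253, 0.1892]
tool_rot: [[-0.218, 0.976, 0.001], [0.976, 0.218, 0.0], [0.0, 0.001, -1.0]]
ft_force: [0.1, 0.4, -2.6]
grip_width: 0.0295
gripper_force: 49.7
```

```bash
python3 plan.py .605 -.125 .187 12.7 18 1
```

```text
cur [0.4503 0.253  0.1892] 12.6 turn 0.1 q6 3.6 maxrow 30.33249083079067 maxturn 0.0
{"fingers": [1.0, 1.0, 1.0, 1.0, 1.0, 1.0, 1.0, 1.0, 1.0, 1.0, 1.0, 1.0, 1.0, 1.0, 1.0, 1.0, 1.0, 1.0], "travel": [[-0.108, 0.018, 0.001], [-0.144, 0.024, 0.001], [-0.178, 0.03, 0.001], [-0.21, 0.036, 0.001], [-0.238, 0.04, 0.001], [-0.262, 0.044, 0.001], [-0.28, 0.048, 0.002], [-0.293, 0.05, 0.002], [-0.299, 0.051, 0.002], [-0.299, 0.051, 0.002], [-0.293, 0.05, 0.002], [-0.28, 0.047, 0.002], [-0.262, 0.044, 0.001], [-0.238, 0.04, 0.001], [-0.21, 0.035, 0.001], [-0.179, 0.03, 0.001], [-0.144, 0.024, 0.001], [-0.108, 0.018, 0.001]], "twist": [-0.0, -0.0, -0.0, -0.0, -0.0, -0.0, -0.0, -0.0, -0.0, -0.0, -0.0, -0.0, -0.0, -0.0, -0.0, -0.0, -0.0, -0.0]}
```

{"fn": "step_arm", "kwargs": {
  "fingers": [1,1,1,1,1,1,1,1,1],
  "travel": [
    [-0.108,0.018,0],
    [-0.144,0.024,0],
    [-0.178,0.03,0],
    [-0.21,0.036,0],
    [-0.238,0.04,0],
    [-0.262,0.044,0],
    [-0.28,0.048,0],
    [-0.293,0.05,0],
    [-0.299,0.051,0]
  ],
  "twist": [0,0,0,0,0,0,0,0,0]
}}

```text
time_s: 52.42
position: [0.5278, 0.0619, 0.1882]
tool_rot: [[-0.218, 0.976, -0.001], [0.976, 0.218, -0.0], [0.0, -0.001, -1.0]]
ft_force: [-0.4, -0.5, -2.9]
grip_width: 0.0297
gripper_force: 49.7
```

{"fn": "step_arm", "kwargs": {
  "fingers": [1,1,1,1,1,1,1,1,1,1],
  "travel": [
    [-0.299,0.051,0],
    [-0.293,0.05,0],
    [-0.28,0.047,0],
    [-0.262,0.044,0],
    [-0.238,0.04,0],
    [-0.21,0.035,0],
    [-0.179,0.03,0],
    [-0.144,0.024,0],
    [-0.108,0.018,0],
    [0,0,0]
  ],
  "twist": [0,0,0,0,0,0,0,0,0,0]
}}

```text
time_s: 53.68
position: [0.6047, -0.1254, 0.1884]
tool_rot: [[-0.218, 0.976, -0.0], [0.976, 0.218, 0.0], [0.0, -0.0, -1.0]]
ft_force: [0.8, 0.8, -2.4]
grip_width: 0.0293
gripper_force: 49.7
```

```bash
python3 w.py porch yellow_dish w14; python3 plan.py .605 -.125 .040 12.7 9 1
```

```text
tcp [ 0.6047 -0.1254  0.1884] yaw 12.6
plinth z [0.004  0.0069 0.0077]
yellow_dish 0.86 [250. 162.] [ 606.2 -123.6   45. ] z 0.0072
cur [ 0.6044 -0.1244  0.1886] 12.6 turn 0.1 q6 -35.3 maxrow 22.100452484055616 maxturn 0.0
{"fingers": [1.0, 1.0, 1.0, 1.0, 1.0, 1.0, 1.0, 1.0, 1.0], "travel": [[-0.0, 0.0, 0.093], [-0.001, 0.0, 0.143], [-0.001, 0.001, 0.185], [-0.001, 0.001, 0.211], [-0.001, 0.001, 0.221], [-0.001, 0.001, 0.211], [-0.001, 0.001, 0.185], [-0.001, 0.0, 0.143], [-0.0, 0.0, 0.093]], "twist": [-0.0, -0.0, -0.0, -0.0, -0.0, -0.0, -0.0, -0.0, -0.0]}
```

{"fn": "step_arm", "kwargs": {
  "fingers": [1,1,1,1,1,1,1,1,1,1],
  "travel": [
    [0,0,0.092],
    [0,0,0.142],
    [0,0,0.182],
    [0,0,0.21],
    [0,0,0.22],
    [0,0,0.21],
    [0,0,0.182],
    [0,0,0.142],
    [0,0,0.09],
    [0,0,0]
  ],
  "twist": [0,0,0,0,0,0,0,0,0,0]
}}

```text
time_s: 55.08
position: [0.6043, -0.1249, 0.041]
tool_rot: [[-0.218, 0.976, -0.001], [0.976, 0.218, 0.0], [0.001, -0.001, -1.0]]
ft_force: [-1.0, -0.4, -1.2]
grip_width: 0.0293
gripper_force: 49.6
```

{"fn": "step_arm", "kwargs": {
  "fingers": [1,1,1,1],
  "travel": [
    [0,0,0.01],
    [0,0,0],
    [0,0,0.007],
    [0,0,0]
  ],
  "twist": [0,0,0,0]
}}

```text
time_s: 55.58
position: [0.6046, -0.125, 0.0399]
tool_rot: [[-0.218, 0.976, 0.0], [0.976, 0.218, -0.0], [-0.0, 0.0, -1.0]]
ft_force: [0.5, -0.3, -2.3]
grip_width: 0.0296
gripper_force: 49.6
```

{"fn": "step_arm", "kwargs": {
  "fingers": [1,1,1,1],
  "travel": [
    [0,0,0.01],
    [0,0,0],
    [0,0,0.005],
    [0,0,0]
  ],
  "twist": [0,0,0,0]
}}

```text
time_s: 56.08
position: [0.6046, -0.125, 0.039]
tool_rot: [[-0.218, 0.976, 0.001], [0.976, 0.218, -0.0], [-0.0, 0.001, -1.0]]
ft_force: [-3.1, 0.3, 5.2]
grip_width: 0.0291
gripper_force: 50.6
```

{"fn": "step_arm", "kwargs": {
  "fingers": [0.3,0,-0.5,-1,-1,-1],
  "travel": [
    [0,0,0],
    [0,0,0],
    [0,0,0],
    [0,0,0],
    [0,0,0],
    [0,0,0]
  ],
  "twist": [0,0,0,0,0,0]
}}

```text
time_s: 56.82
position: [0.6046, -0.125, 0.0383]
tool_rot: [[-0.218, 0.976, -0.0], [0.976, 0.218, -0.0], [-0.0, -0.0, -1.0]]
ft_force: [-0.1, -0.2, 0.2]
grip_width: 0.0855
gripper_force: 0.0
```

{"fn": "step_arm", "kwargs": {
  "fingers": [-1,-1,-1,-1,-1,-1,-1,-1,-1],
  "travel": [
    [0,0,-0.1],
    [0,0,-0.15],
    [0,0,-0.25],
    [0,0,-0.3],
    [0,0,-0.3],
    [0,0,-0.3],
    [0,0,-0.25],
    [0,0,-0.2],
    [0,0,-0.1]
  ],
  "twist": [0,0,0,0,0,0,0,0,0]
}}

```text
time_s: 57.95
position: [0.6047, -0.125, 0.2355]
tool_rot: [[-0.218, 0.976, 0.003], [0.976, 0.218, -0.001], [-0.002, 0.002, -1.0]]
ft_force: [-0.3, 0.6, 0.2]
grip_width: 0.0855
gripper_force: 0.0
```

```bash
python3 w.py porch yellow_dish w15; python3 m.py; python3 - <<'E'
from h import *
i,_=optics.get_image("side"); cv2.imwrite("pics/end.png",cv2.resize(i[100:330,150:380],(600,600)))
E
```

```text
tcp [ 0.6047 -0.125   0.2355] yaw 12.6
porch 0.62 [245. 174.] (0.02, 0.12) 1603 zmax 0.096 [array([ 606.6, -125.4]), array([29.9, 51.7]), np.float64(13.0)]
porch 0.62 [245. 174.] (0.02, 0.075) 93 zmax 0.051 [array([ 602.4, -107. ]), array([29.,  5.]), np.float64(12.6)]
porch 0.62 [245. 174.] (0.075, 0.12) 1510 zmax 0.096 [array([ 606.6, -125.4]), array([29.9, 51.7]), np.float64(13.0)]
plinth z [0.013  0.0154 0.0167]
yellow_dish 0.77 [254. 148.] [ 606.9 -124.7   45.3] z 0.008
scene bench z 8.429590607483828e-05 0.002514340929294944
scene red_dish 0.63 [272.4, 182.9] [450.4 -10. ] [451.3  -9.2  44.7] z 0.0072
scene blue_dish 0.6 [246.3, 276.3] [647.5 158.5] [648.4 159.7  44.5] z 0.0067
scene yellow_dish 0.94 [204.0, 183.4] [ 605.4 -122.6] [ 605.5 -122.    45.2] z 0.0065
scene green_dish 0.84 [269.6, 183.9] [451.1  -9.5] [451.6  -9.   45. ] z 0.0069
scene grey_dish 0.75 [339.6, 251.3] [448.7 253.2] [447.5 252.1  48.1] z 0.0064
scene chimney 0.89 [223.1, 116.2] 374 c [ 465.5 -239.3   66.9] zmax 0.102 ((461.98114013671875, -247.76809692382812), (36.7274169921875, 46.0298957824707), 20.707
[... 963 characters left out ...]
1.4  45.9] z 0.0074
side chimney 0.79 [224.9, 292.9] 616 c [ 461.5 -259.3   74.9] zmax 0.102 ((459.6791076660156, -250.1689453125), (34.0407600402832, 42.567195892333984), 18.787826538085938)
side gable 0.78 [301.6, 157.9] 37 c [654.  138.1  36.7] zmax 0.049 ((651.2113647460938, 139.4365997314453), (34.07442855834961, 16.04970932006836), 4.539819240570068)
side porch 0.9 [294.5, 237.0] 586 c [ 601.9 -133.9   76.4] zmax 0.096 ((603.074462890625, -126.77015686035156), (30.742664337158203, 52.06373977661133), 12.423484802246094)
side dormer 0.67 [221.8, 202.7] 423 c [450.3 -25.9  67.3] zmax 0.09 ((450.3235168457031, -18.68883514404297), (46.32541275024414, 35.34822082519531), 87.90489959716797)
```

View pics/end.png

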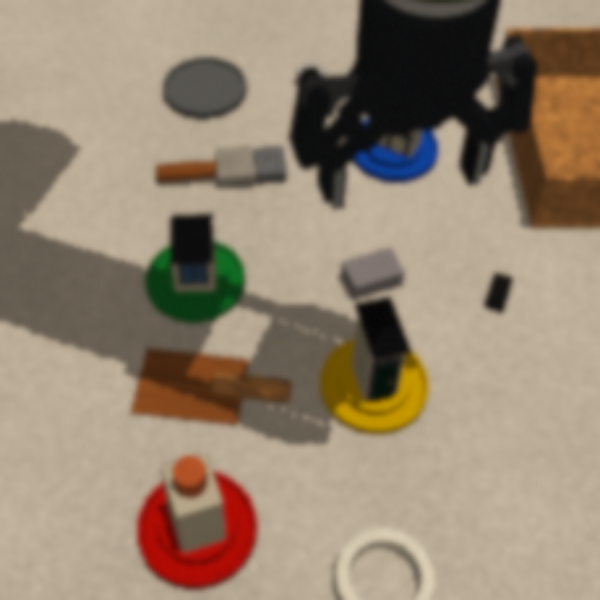

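The picture shows chimney in red (195,520), porch in yellow (378,380), dormer in green (195,280), gable in blue (395,150, behind the gripper), and the grey dish empty (205,87). All the parts measure centred within a few mm.

```bash
python3 -c "
from h import *
print(close_job())"
```

```text
the job is handed in; nothing more can be done
None
```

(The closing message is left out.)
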